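Clamp the tube block on the shaker

TASK

Load the aluminium tube block into the shaker: throw the sprung wire bail back until it stays open by itself, set the block fully down between the corner guides the way round that its clipped corner fits, then bring the bail forward and keep hold of it all the way down until it bears on the block. Never let the bail snap shut, keep the block upright, and leave the other things where they stand.

Things in the scene. Friction and masses are not known exactly. Their poses are not given: they have to be found in the camera images.
- shaker: Low white benchtop shaker, 204 x 132 mm, fixed; place and yaw vary (0.35 to 1.05). Origin on the worktop below the nest's middle; x runs from the front panel (robot's side) to the hinge side, y to its left, z up. Dark platform on top: surface 50 mm above the worktop. At its +x end two cheeks, outer faces 28 mm either side of the middle, carry the bail's hinge; spring links lie outside them, to 50 mm.
- nest (a point): middle of the nest on the platform; the seated block's underside is centred here; axes as shaker. Steel corner guides, 10 mm high with flared lips to 15 mm, hold the 84 mm (x) x 44 mm (y) block with 1.5 mm play each side and leave the middle 50 mm of the long sides open. Three corners are square; across the -x, +y corner runs one slanting guide, so the clipped corner must go there.
- nest_key (a point): point on the platform's surface where block_key lies when the block is fully home (middle of the slanted face, at -36, +16 mm from nest)
- bail (a joint): angle (rad) of the sprung wire bail: 0 right down on the empty nest (start), about 0.13 bearing on a seated block, 1.95 stop, fully back. Over-centre spring links pull it down below about 1.05 and hold it open above; let go, it snaps either way. About 5 N at the handle lifts it; the press bar bears with about 10 N. The line from hinge to handle stands (joint + 0.079) above level, 135 mm long.
- hinge (a point): middle of the bail's hinge axis, 96 mm above the worktop, 62 mm from the nest's middle along the shaker's +x; the axis is the shaker's y
- bail_handle (a point): middle of the bail's handle: level black sleeve, 11 mm thick, 46 mm long along the shaker's y, free between the side rods (68 mm apart), which bend down to the hinge. It moves in an arc of 135 mm about the hinge axis, from the robot's side of the nest up and over to beyond the hinge. Half-way, 62 mm from the hinge, a press bar with a 12 mm thick rubber sleeve lands across the block's middle.
- block_mid (a point): centre (half-way up) of the aluminium tube block, 84 mm (x) x 44 mm (y) x 40 mm (z, up), about 0.3 kg, on the worktop at any yaw; grip its plain long sides, across 44 mm. On top six white tube caps 3.5 mm high and two empty bores in two rows along x, and a bare strip across the middle. Its -x, +y corner is clipped at 45 degrees by 12 mm. Seated, its axes agree with the shaker's.
- block_key (a point): middle of the block's slanted corner face at its underside, -36, +16 mm from the block's middle
- tube_block: the tube block; origin at the centre of its underside, axes as block_mid
- timer: white lab timer 64 x 68 x 18 mm, a bystander; origin under its middle
- orange_rack: orange microtube rack 78 x 111 x 44 mm, a bystander; origin under its middle
- white_tape: white tape roll 55 mm across, 13 mm high, a bystander; origin under its middle
- freezer_box: white card freezer box 69 x 68 x 44 mm, a bystander; origin under its middle

How it is judged:
By the outcome, as a careful person would: the job done as asked, in the order asked, and still so for the second after the job is handed in, with the robot touching nothing.
It also fails if it takes over 72 s, if anything falls off the work surface, if the arm or the gripper's body presses on something with over 40 N, if the wrist force passes 120 N, or if a joint passes its speed limit or range.

ROBOT

A 6-joint arm with a two-finger parallel gripper is mounted at the origin on a cart in front of the work surface, level with it; the furniture and walls round the work are solid. World frame = base frame: x ahead of the robot, y to its left, z up, the work surface at z = 0. Lengths are in m, angles in degrees, forces in N, time in s.
With the tool pointing down it reaches from about 0.35 to 0.725 m from the base axis. Payload 4.3 kg.
Tool frame: the origin (TCP) lies at the very end of the fingers, on their centre line; the grasp point (between the pads) lies 19 mm behind it; z points along the fingers, y is the line along which they close (so a half turn about z gives the same grasp; the last joint's range is limited). The gripper opens to 85 mm and grips with 20 to 120 N. Pads are 22 mm wide; open, the fingers measure 114 mm over their backs; the gripper's body (76 mm by 85 mm) begins 54 mm behind the grasp point. The pads swing forward as they close: fully open they stand 13 mm farther back than shut.
Start: joints at [68.279, 21.618, 4.641, 73.018, 0, 83.68], TCP at [0.153, 0.554, 0.205] pointing down, gripper open.
Joint ranges: [-156.06, 156.06], [-48.1, 94.91], [-58.44, 69.94], [-101.28, 121.22], [-78.64, 73.56], [-180, 180]. Speed limits (degrees/s): [147.25, 147.25, 180, 180, 180, 180].

INTERFACE

Orientations are given as a 3x3 rotation matrix whose columns are the frame's x, y, z axes.
In Python, from rig import bot gives the robot as it stands. The module is installed in compiled form; this text tells all that it offers. Calls block until the motion is done:
- bot.goto(position, orientation): joint-space move of the TCP to a pose.
- bot.move_straight(position, frame=None, v=0.15): straight line of the TCP; frame=None keeps the orientation; v is the mean speed in m/s.
- bot.movej(angles): joint-space move.
- bot.grip(opening): opening from 0.0 (shut) to 1.0 (fully open); the grip force is fixed at half the most; returns when the fingers have stopped.
- bot.hold(seconds).
- bot.ik(position, orientation): joint angles nearest the present ones, or None.
- bot.get_obs(): the state.
- bot.grab_frame(name): name is "side" or "top"; returns a dict with "img" (384x512x3 uint8, blue, green, red), "fovy" (degrees; the focal length in pixels is half the picture's height over the tangent of half this angle, whatever the lens; pixels are square), "cx", "cy" (the principal point, pixels), "eye" and "rotation" of the camera in the world. Camera axes: x right, y down, z forward; pixel columns grow to the right and rows downward; lengths in m; the calibration is good to about 2 mm. A picture is of the moment at which its call begins. There is no depth.
A pose or a line that the arm cannot do raises bot.MotionError and nothing moves.
- bot.sign_off(): hands the job in; it is judged then, once.
The state is a dict: "time": time; "joints": joint angles; "qvel": joint speeds; "joint_efforts": joint torques, N m; "ee_pos": TCP position; "orientation": TCP orientation; "force": force on the tool from outside, world axes, zero at the start; "moment": the same for the moment, N m; "grip_width": opening from 0.0 (shut) to 1.0 (fully open); "gripper_force": force on a finger pad.
Only numpy, scipy, OpenCV 4.12 (cv2) and the standard library are available. Lean on these libraries where they do the work, as an engineer would, in place of code of your own. Each camera call takes 0.05 s, during which the arm holds its last target. There are 200 camera calls.

## Working session

There is one attempt and no reset: what is moved stays moved. The work goes in short steps, each a Python script; the robot and the scene stay as the last script left them, time stands still between calls to the robot, and variables do not carry over. Pictures are saved under pics/ and viewed, at most 10 in all, crops included, and the job is handed in when it is done.

```bash
mkdir -p pics; ls; python3 - <<'E'
from rig import bot
import cv2,numpy as np
for n in("top","side"):
    f=bot.grab_frame(n); cv2.imwrite(f"pics/{n}0.png",f["img"]); print(n,f["fovy"],f["cx"],f["cy"],np.round(f["eye"],4),np.round(f["rotation"],4).tolist(),[k for k in f])
o=bot.get_obs();print(o["time"],np.round(o["orientation"],3).tolist(),o["grip_width"],o["force"])
E
```

```text
pics
top 49.92337850290908 249.58594015059379 189.63771336576733 [0.3492 0.0384 1.3395] [[0.0084, -0.9871, 0.16], [-0.9995, -0.0134, -0.0298], [0.0316, -0.1596, -0.9867]] ['img', 'fovy', 'cx', 'cy', 'eye', 'rotation']
side 57.653263619569344 253.64246655427854 191.1218734640886 [ 0.207  -0.6505  0.6401] [[0.8996, -0.2596, 0.3513], [-0.4367, -0.5533, 0.7093], [0.0103, -0.7915, -0.6111]] ['img', 'fovy', 'cx', 'cy', 'eye', 'rotation']
0.1 [[-0.964, 0.266, -0.001], [0.266, 0.964, -0.002], [0.0, -0.002, -1.0]] 1.0002270441919836 [-0.18716053  0.16078377 -1.03279186]
```

View pics/top0.png

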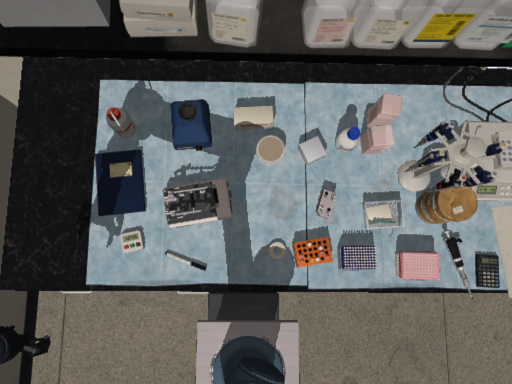

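View pics/side0.png

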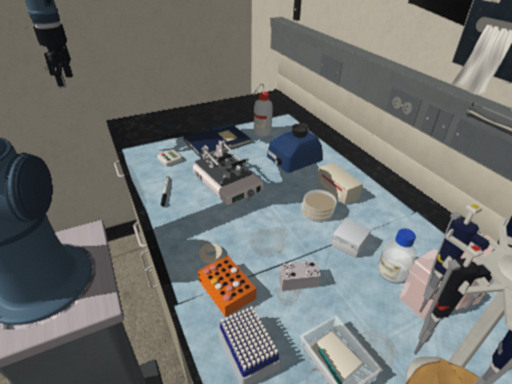

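```bash
python3 - <<'E'
import cv2,numpy as np
t=cv2.imread("pics/top0.png");s=cv2.imread("pics/side0.png")
a=cv2.resize(t[165:240,155:240],None,fx=4.6,fy=4.6,interpolation=cv2.INTER_CUBIC)
b=cv2.resize(t[175:230,305:350],None,fx=6.2,fy=6.2,interpolation=cv2.INTER_CUBIC)
c=cv2.resize(s[130:210,185:270],None,fx=4.6,fy=4.6,interpolation=cv2.INTER_CUBIC)
h=300
def r(i):return cv2.resize(i,(400,int(i.shape[0]*400/i.shape[1])))
d=cv2.resize(s[255:295,272:328],None,fx=7,fy=7,interpolation=cv2.INTER_CUBIC)
W=np.zeros((600,800,3),np.uint8)
def put(i,x,y,w,h): W[y:y+h,x:x+w]=cv2.resize(i,(w,h),interpolation=cv2.INTER_CUBIC)
put(t[165:240,155:240],0,0,391,345)   #4.6
put(s[130:205,185:270],400,0,391,345)
put(t[180:222,305:350],0,350,268,250)  #5.95
put(s[255:295,272:328],400,350,350,250) #6.25
cv2.imwrite("pics/z.png",W)
E
```

```text
(no output)
```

View pics/z.png

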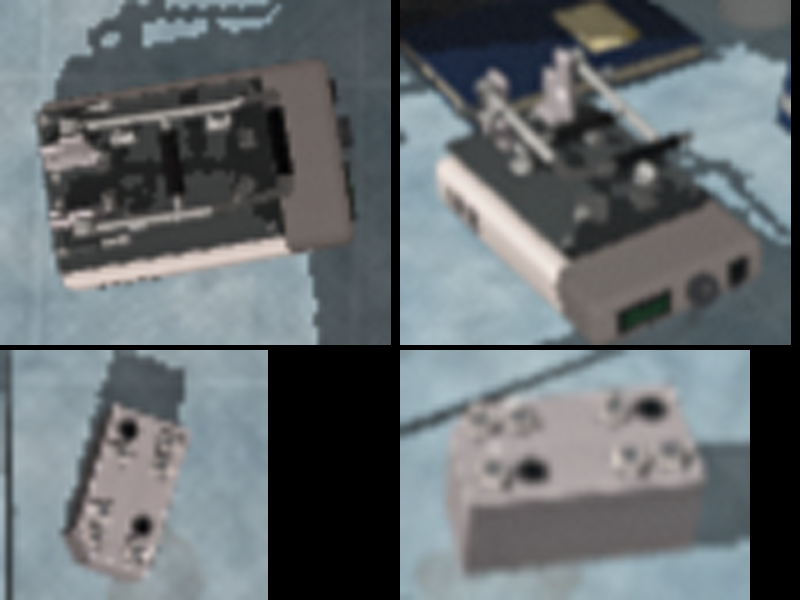

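```bash
python3 - <<'E'
import cv2,numpy as np
t=cv2.imread("pics/top0.png");s=cv2.imread("pics/side0.png")
W=np.zeros((600,800,3),np.uint8)
def put(i,x0,y0,w,h,f,X,Y):
    c=cv2.resize(i[y0:y0+h,x0:x0+w],None,fx=f,fy=f,interpolation=cv2.INTER_NEAREST)
    for k in range(0,w,5): cv2.putText(c,str(x0+k),(k*f,8),0,.3,(0,0,255)) ; c[:4,k*f]=(0,0,255)
    for k in range(5,h,5): cv2.putText(c,str(y0+k),(0,k*f+4),0,.3,(0,0,255))
    W[Y:Y+h*f,X:X+w*f]=c
put(t,312,183,30,40,13,0,0)
put(s,275,256,50,40,8,395,0)
cv2.imwrite("pics/z2.png",W)
E
```

```text
(no output)
```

View pics/z2.png

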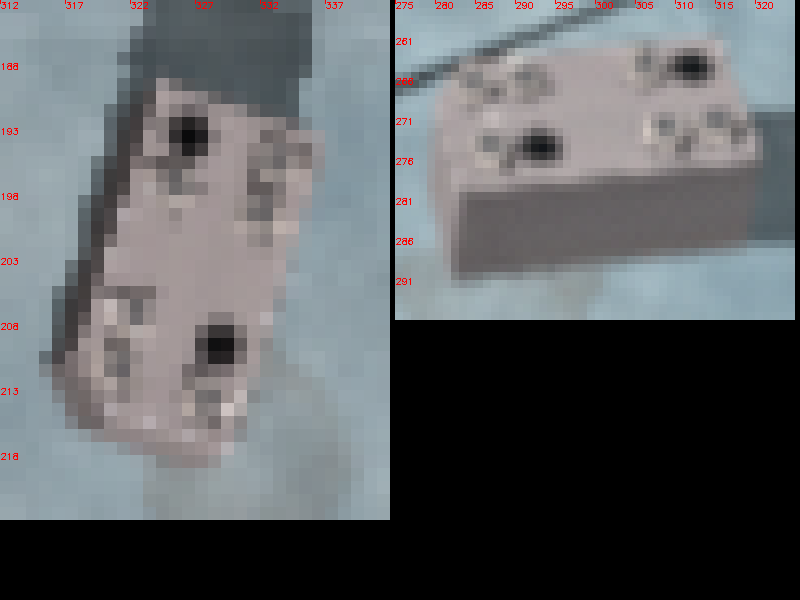

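```bash
python3 - <<'E'
import cv2,numpy as np
t=cv2.imread("pics/top0.png");s=cv2.imread("pics/side0.png")
def put(n,i,x0,y0,w,h,f):
    c=cv2.resize(i[y0:y0+h,x0:x0+w],None,fx=f,fy=f,interpolation=cv2.INTER_NEAREST)
    c=cv2.convertScaleAbs(c,alpha=1.3)
    for k in range(0,w,5): cv2.putText(c,str(x0+k),(k*f,8),0,.3,(0,0,255)) ; c[:4,k*f]=(0,0,255)
    for k in range(5,h,5): cv2.putText(c,str(y0+k),(0,k*f+4),0,.3,(0,0,255))
    cv2.imwrite(n,c)
put("pics/z3.png",t,160,174,75,56,10)
put("pics/z4.png",s,188,136,78,70,8)
E
```

```text
(no output)
```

View pics/z3.png

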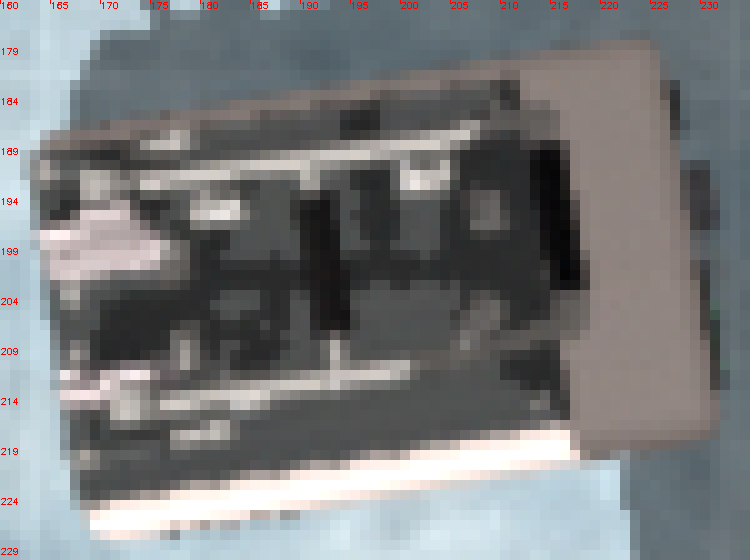

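View pics/z4.png

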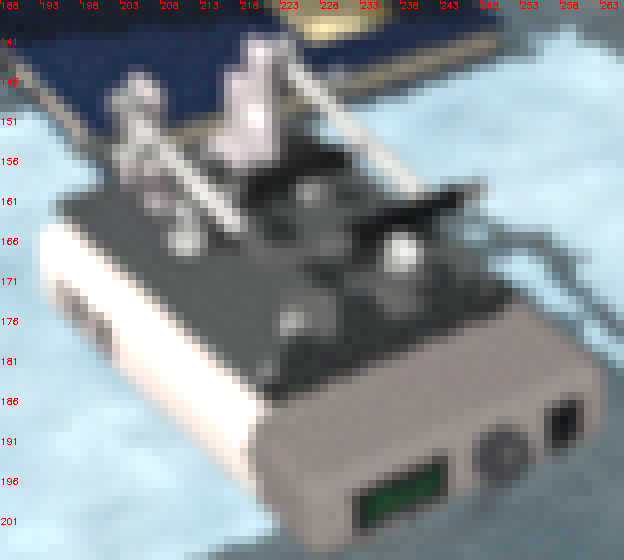

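```bash
cat > h.py <<'E'
from rig import bot
import cv2,numpy as np
def ray(f,p):
    fl=192/np.tan(np.radians(f["fovy"])/2)
    d=np.array([(p[0]-f["cx"])/fl,(p[1]-f["cy"])/fl,1.]); return np.array(f["eye"]),np.array(f["rotation"])@d
def onz(f,p,z):
    e,d=ray(f,p); return e+d*(z-e[2])/d[2]
def tri(fa,pa,fb,pb):
    A=[];b=[]
    for f,p in((fa,pa),(fb,pb)):
        e,d=ray(f,p);d/=np.linalg.norm(d);P=np.eye(3)-np.outer(d,d);A.append(P);b.append(P@e)
    x,r,_,_=np.linalg.lstsq(np.vstack(A),np.hstack(b),rcond=None);return x,np.sqrt(r)
def proj(f,X):
    fl=192/np.tan(np.radians(f["fovy"])/2);c=np.array(f["rotation"]).T@(np.array(X)-f["eye"]);return np.array([f["cx"],f["cy"]])+fl*c[:2]/c[2]
def blob(img,x0,y0,x1,y1,th):
    g=img[y0:y1,x0:x1].max(2)
    n,l,s,c=cv2.connectedComponentsWithStats((g<th).astype(np.uint8)); i=1+s[1:,4].argmax()
    ys,xs=np.nonzero(l==i); r=cv2.minAreaRect(np.c_[xs,ys].astype(np.float32))
    return c[i]+[x0,y0],s[i,4],r[1]
E
python3 - <<'E'
from h import *
np.set_printoptions(precision=4,suppress=True)
T=bot.grab_frame("top");S=bot.grab_frame("side")
ht=blob(T["img"],211,186,220,206,28);bt=blob(T["img"],188,191,197,210,32)
hs=blob(S["img"],228,156,250,168,40);bs=blob(S["img"],216,152,234,162,40)
print(ht,bt,hs,bs)
H,B=tri(T,ht[0],S,hs[0]),tri(T,bt[0],S,bs[0]);print("tri",H,B)
Hz=onz(T,ht[0],.1067);Bz=onz(T,bt[0],.088);print("onz",Hz,Bz,np.linalg.norm(Hz-Bz),np.degrees(np.arctan2(*(Bz-Hz)[1::-1])))
# long edges yaw
for a,b,z in(((164,187.5),(220,178.7),.045),((169,227.8),(218,219.5),.04),((174.5,192.3),(207,187),.1),((176,214),(201,210.3),.1)):
    A,C=onz(T,a,z),onz(T,b,z);print("edge yaw",np.degrees(np.arctan2(*(A-C)[1::-1])),A,C)
# block
g=T["img"].astype(int);sub=(slice(180,225),slice(308,345))
m=((g[...,2]-g[...,0])>-8)&(g.max(2)>115);mm=np.zeros(m.shape,np.uint8);mm[sub]=m[sub]
mm=cv2.morphologyEx(mm,cv2.MORPH_CLOSE,np.ones((5,5)));mm=cv2.morphologyEx(mm,cv2.MORPH_OPEN,np.ones((3,3)))
n,l,s,c=cv2.connectedComponentsWithStats(mm);i=1+s[1:,4].argmax()
k,_=cv2.findContours((l==i).astype(np.uint8),0,2);P=np.array([onz(T,q[0],.04)[:2] for q in k[0]])
r=cv2.minAreaRect((P*1000).astype(np.float32));print("block top",s[i],r)
for p in((323.7,189),(337,193.5),(330.3,217.5),(326.3,193.2),(328.8,209.5)):print(p,onz(T,p,.04)[:2])
for p in((283,264),(317,261),(320.5,276),(283,280)):print("side",p,onz(S,p,.04)[:2])
E
```

```text
(array([214.9574, 195.4681]), np.int32(47), (13.480716705322266, 3.2879798412323)) (array([191.9412, 200.1765]), np.int32(51), (12.0, 4.0)) (array([237.325, 163.275]), np.int32(40), (4.110960960388184, 13.597793579101562)) (array([224.1111, 157.1111]), np.int32(45), (4.919349193572998, 12.521980285644531))
tri (array([0.5298, 0.1056, 0.1042]), array([0.0006])) (array([0.5173, 0.1761, 0.0877]), array([0.0001]))
onz [0.5299 0.1054 0.1067] [0.5172 0.1761 0.088 ] 0.07423715322932714 100.16769863575736
edge yaw 99.93301318841203 [0.5623 0.2701 0.045 ] [0.5931 0.0939 0.045 ]
edge yaw 100.30310751451019 [0.4356 0.2501 0.04  ] [0.4633 0.0978 0.04  ]
edge yaw 100.22133267219427 [0.5389 0.228  0.1   ] [0.5565 0.1304 0.1   ]
edge yaw 99.18944911319579 [0.4731 0.2211 0.1   ] [0.4852 0.1467 0.1   ]
block top [317 190  20  29 379] ((516.13720703125, -247.340087890625), (46.1883430480957, 89.68083953857422), 70.7166748046875)
(323.7, 189) [ 0.5652 -0.2391]
(337, 193.5) [ 0.5511 -0.2817]
(330.3, 217.5) [ 0.4737 -0.2583]
(326.3, 193.2) [ 0.5517 -0.2472]
(328.8, 209.5) [ 0.4992 -0.2541]
side (283, 264) [ 0.4954 -0.2196]
side (317, 261) [ 0.5686 -0.2447]
side (320.5, 276) [ 0.5517 -0.283 ]
side (283, 280) [ 0.4737 -0.2576]
```

```bash
cat >> h.py <<'E'
np.set_printoptions(precision=4,suppress=True)
YAW=np.radians(100.0); xs=np.array([np.cos(YAW),np.sin(YAW),0]); ys=np.array([-np.sin(YAW),np.cos(YAW),0])
NEST=np.array([.5165,.1766,.05])
HINGE=NEST+.062*xs+[0,0,.046]
def R(yaw):  # tool down, y axis at yaw
    y=np.array([np.cos(yaw),np.sin(yaw),0]);z=np.array([0,0,-1.]);return np.c_[np.cross(y,z),y,z]
def handle(a): t=a+.079; return HINGE+.135*(-np.cos(t)*xs+np.sin(t)*np.array([0,0,1]))
def tcp(a): return handle(a)-[0,0,.019]
BY=np.radians(-17.8); BLK=np.array([.520,-.2495,0])
def ob(*k):
    o=bot.get_obs();print("t%.2f"%o["time"],o["ee_pos"],"F",o["force"],"w%.3f g%.1f"%(o["grip_width"],o["gripper_force"]),"q",np.round(o["joints"],0),*k);return o
E
python3 - <<'E'
from h import *
for s in(0,np.pi):
    for a in(0,1,1.9): print("h",s,a,bot.ik(tcp(a),R(YAW+s)))
    print("b",bot.ik(BLK+[0,0,.01],R(BY+np.pi/2+s)))
    print("p",bot.ik(NEST+[0,0,.01],R(YAW+np.pi/2+s)))
    print("p",bot.ik(NEST+[0,0,.12],R(YAW+np.pi/2+s)))
E
```

```text
h 0 0 [  4.4986  21.2139 -13.9383  54.8479   0.      -5.5014]
h 0 1 [12.0325 18.307  -1.5053 70.1877  0.      2.0325]
h 0 1.9 [24.0109 21.6956  4.1026 72.407   0.     14.0109]
b [-31.933   29.282  -13.8455  46.8724   0.     -14.133 ]
p [ 12.2172  23.2852 -15.2728  51.442    0.     -87.7828]
p [ 12.2172  18.9064  -4.5438  66.5499   0.     -87.7828]
h 3.141592653589793 0 [  4.4986  21.2139 -13.9383  54.8479   0.     174.4986]
h 3.141592653589793 1 [  12.0325   18.307    -1.5053   70.1877    0.     -177.9675]
h 3.141592653589793 1.9 [  24.0109   21.6956    4.1026   72.407     0.     -165.9891]
b [-31.933   29.282  -13.8455  46.8724   0.     165.867 ]
p [ 12.2172  23.2852 -15.2728  51.442    0.      92.2172]
p [12.2172 18.9064 -4.5438 66.5499  0.     92.2172]
```

```bash
python3 - <<'E'
from h import *
Q=R(YAW)
bot.grip(.45)
bot.goto(tcp(0)+[0,0,.12],Q)
bot.move_straight(tcp(0)+[0,0,.002]); ob("down")
bot.grip(0.0); o=ob("gripped")
if o["grip_width"]>.05:
    for a in(.05,.15): bot.move_straight(tcp(a),v=.08); ob(a)
    for n in("top","side"): cv2.imwrite(f"pics/{n}1.png",bot.grab_frame(n)["img"])
E
```

```text
t3.76 [0.5298 0.1053 0.0905] F [0.9861 0.1602 1.0466] w0.449 g0.0 q [  5.  21. -14.  55.  -0.  -6.] down
t4.21 [0.5293 0.1051 0.0899] F [-0.2384  0.0463  1.1087] w-0.002 g0.0 q [  4.  21. -14.  55.  -0.  -6.] gripped
```

```bash
python3 - <<'E'
from h import *
T=bot.grab_frame("top");S=bot.grab_frame("side")
W=np.zeros((420,800,3),np.uint8)
for f,x0,y0,X in((T,175,165,0),(S,200,125,400)):
    c=cv2.resize(f["img"][y0:y0+60,x0:x0+57],None,fx=7,fy=7,interpolation=cv2.INTER_NEAREST)
    W[:,X:X+399]=cv2.convertScaleAbs(c,alpha=1.4)
cv2.imwrite("pics/z5.png",W)
print(proj(T,handle(0)),proj(S,handle(0)),proj(T,bot.get_obs()["ee_pos"]),proj(S,bot.get_obs()["ee_pos"]))
E
```

```text
[215.0356 195.7218] [237.3113 162.6733] [215.3174 196.5203] [237.4264 167.7135]
```

View pics/z5.png

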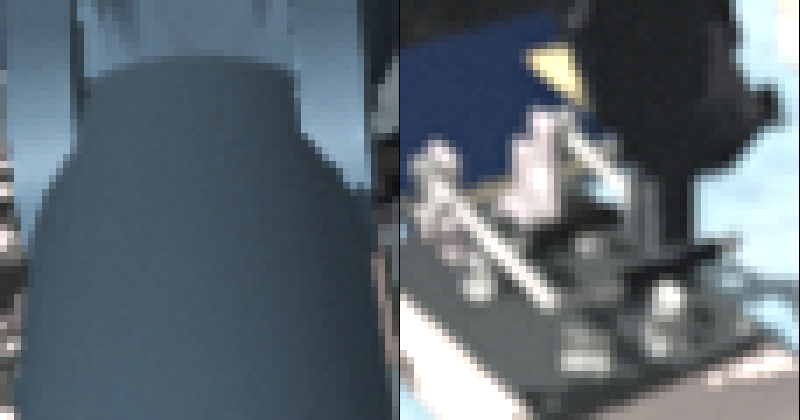

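```bash
python3 - <<'E'
from h import *
bot.move_straight(tcp(0)+[0,0,.12])
s0=cv2.imread("pics/side0.png").astype(int)
for p in((.50,-.03,.09),(.50,-.03,.15)):
    bot.goto(np.array(p),R(YAW))
    S=bot.grab_frame("side");o=ob()
    m=(np.abs(S["img"].astype(int)-s0).sum(2)>60)&(S["img"].max(2)<110)
    u,v=proj(S,o["ee_pos"]);print("pred",u,v)
    for r in range(int(v)-22,int(v)+6,1):
        c=np.nonzero(m[r,int(u)-25:int(u)+25])[0]; print(r,(c+int(u)-25).min() if len(c) else "",(c+int(u)-25).max() if len(c) else "",len(c),end=" | ")
    print()
cv2.imwrite("pics/side2.png",S["img"])
E
```

```text
t6.05 [ 0.5014 -0.0293  0.091 ] F [ 0.8906 -0.0871  0.3026] w0.002 g0.0 q [-11.  17. -20.  53.   0. -21.]
pred 248.86288708105963 196.8621549151862
174 226 264 20 | 175 235 263 20 | 176 236 261 22 | 177 230 260 20 | 178 224 258 24 | 179 224 255 20 | 180 223 254 16 | 181 223 254 14 | 182 223 254 11 | 183 248 254 7 | 184 248 254 7 | 185 248 254 7 | 186 248 254 7 | 187 248 254 7 | 188 248 253 6 | 189 248 253 6 | 190   0 | 191   0 | 192   0 | 193   0 | 194   0 | 195   0 | 196   0 | 197   0 | 198   0 | 199   0 | 200   0 | 201   0 | 
t6.45 [ 0.5017 -0.0292  0.1515] F [-0.1604  0.0684 -0.9241] w0.003 g0.0 q [-11.  14. -14.  62.   0. -21.]
pred 249.00676686054183 177.20868603737273
155 246 259 14 | 156 245 256 12 | 157 245 255 10 | 158 245 255 9 | 159 248 255 8 | 160 244 255 10 | 161 244 255 10 | 162 244 255 9 | 163 249 255 7 | 164 249 255 7 | 165 225 255 9 | 166 244 254 7 | 167 245 254 8 | 168 249 251 3 | 169 247 250 3 | 170 248 248 1 | 171 236 251 6 | 172 224 251 11 | 173 234 249 8 | 174 226 246 9 | 175 235 244 8 | 176 236 241 6 | 177 230 231 2 | 178 224 234 11 | 179 224 234 11 | 180 224 231 8 | 181 224 229 6 | 182 224 226 3 |
```

```bash
python3 - <<'E'
import cv2,numpy as np
s=cv2.imread("pics/side2.png")
c=cv2.resize(s[130:190,215:275],None,fx=9,fy=9,interpolation=cv2.INTER_NEAREST);c=cv2.convertScaleAbs(c,alpha=1.6)
cv2.circle(c,(int((249-215+.5)*9),int((177.2-130+.5)*9)),4,(0,0,255),1)
cv2.imwrite("pics/z6.png",c)
E
```

```text
(no output)
```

View pics/z6.png

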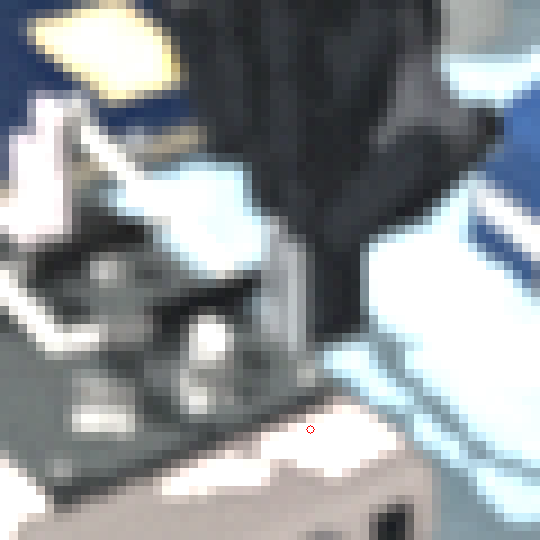

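```bash
python3 - <<'E'
from h import *
bot.goto(np.array([.50,-.03,.03]),R(YAW)); bot.hold(.3); f0=ob("pre")["force"][2]
z=.012
while z>-.03:
    bot.move_straight(np.array([.50,-.03,z]),v=.03); f=bot.get_obs()
    if abs(f["force"][2]-f0)>4: ob("contact",z); break
    z-=.002
else: ob("none")
bot.move_straight(np.array([.50,-.03,.06]))
E
```

```text
t7.30 [ 0.5017 -0.0303  0.0316] F [-0.0302 -0.1214  0.1025] w-0.002 g0.0 q [-11.  20. -25.  45.   0. -21.] pre
t13.05 [ 0.5003 -0.0301 -0.026 ] F [-4.869   1.7953 20.5455] w-0.002 g9.9 q [-11.  25. -28.  37.  -0. -21.] contact -0.02800000000000001
```

```bash
sed -i 's/-\[0,0,.019\]/-[0,0,.019+TO]/; s/^BY=/TO=.025\nBY=/' h.py; python3 - <<'E'
from h import *
Q=R(YAW)
bot.grip(.45)
bot.goto(tcp(0)+[0,0,.06],Q)
bot.move_straight(tcp(0)+[0,0,.002]); ob("down")
bot.grip(0.0); bot.hold(.2); o=ob("gripped")
if o["grip_width"]>.05:
    for a in(.05,.15): bot.move_straight(tcp(a),v=.08); ob(a)
E
```

```text
t15.43 [0.5284 0.1041 0.0643] F [-0.0854  0.1738 -0.1126] w0.452 g0.0 q [  4.  22. -16.  52.  -0.  -6.] down
t16.00 [0.5304 0.1041 0.0659] F [-0.4005 -5.7377  6.3795] w0.105 g58.8 q [  4.  22. -16.  52.  -0.  -6.] gripped
t16.25 [0.5303 0.1043 0.0694] F [ 3.5085 -6.3687 -5.1173] w0.102 g58.6 q [  5.  22. -15.  52.  -0.  -5.] 0.05
t16.57 [0.5299 0.1062 0.0829] F [ 4.0986 -8.3964 -3.4988] w0.102 g58.5 q [  5.  21. -14.  54.  -0.  -5.] 0.15
```

```bash
python3 - <<'E'
from h import *
for a in np.r_[np.arange(.3,1.9,.15),1.92]:
    bot.move_straight(tcp(a),v=.12); o=bot.get_obs()
    F=o["force"]; print("%.2f"%a,F@xs,F@ys,F[2],"w%.3f"%o["grip_width"],"err",(o["ee_pos"]-tcp(a))*1000)
    if np.linalg.norm(F)>45: print("STOP");break
ob()
S=bot.grab_frame("side");cv2.imwrite("pics/side3.png",S["img"])
E
```

```text
0.30 -9.579019579868401 -2.398009974754209 -2.8765276118875285 w0.100 err [ 1.4271 -2.719   0.5114]
0.45 -12.837163201482646 0.20975072297728514 1.7456047327865598 w0.094 err [ 1.6876 -3.467   1.2019]
0.60 -13.840707514712024 1.402125348992202 3.345208995468905 w0.098 err [ 1.7156 -4.5303  1.524 ]
0.75 -16.9804901273793 3.4558609968781338 10.64151754037441 w0.099 err [ 2.005  -5.2151  2.6795]
0.90 -18.514008335456854 7.258173986777473 20.57460381791686 w0.102 err [ 2.1682 -5.5547  4.0892]
1.05 -14.920349603683682 7.9054100200164665 23.71661913167247 w0.099 err [ 2.1145 -3.9458  4.9059]
1.20 -9.969369784735372 8.371286472289418 25.901078963650953 w0.100 err [ 1.4583 -2.133   5.1835]
1.35 -0.09440573477902754 7.154660352260535 20.77165961679716 w0.099 err [0.5648 1.5814 4.4907]
1.50 1.7476407865052093 4.121510353929583 15.526662310885335 w0.103 err [0.634  2.7027 3.467 ]
1.65 2.982726765957304 2.509736937445063 10.732001617765135 w0.099 err [0.0433 2.7858 2.2913]
1.80 4.874004790683485 -0.3238081037846127 2.5916178968245793 w0.099 err [-0.3604  3.4451  0.2884]
1.92 3.819753003556484 0.009359028504452414 4.176126636167656 w0.102 err [-0.1079  1.8045  0.2548]
t20.33 [0.4959 0.2947 0.1751] F [-0.6725  3.7601  4.1761] w0.102 g65.6 q [24. 22.  1. 69.  0. 14.]
```

```bash
python3 - <<'E'
from h import *
p=tcp(1.92)
bot.grip(.4); bot.move_straight(p+[0,0,.07],v=.2); ob("rel")
T=bot.grab_frame("top")
QB=R(BY+np.pi/2)
bot.grip(.8)
bot.goto(np.array([.47,-.05,.16]),QB)
T=bot.grab_frame("top");cv2.imwrite("pics/top4.png",T["img"]);S=bot.grab_frame("side");cv2.imwrite("pics/side4.png",S["img"])
print("old handle spot",T["img"][190:201,214:217].mean(),cv2.imread("pics/top0.png")[190:201,214:217].mean())
bot.goto(BLK+[0,0,.07-TO],QB)
bot.move_straight(BLK+[0,0,.011-TO]); ob("at block")
bot.grip(0); bot.hold(.2); o=ob("grip")
bot.move_straight(BLK+[0,0,.06-TO],v=.1); ob("lift")
E
```

```text
t21.25 [0.4964 0.2929 0.2451] F [-0.7951  0.0801  0.0644] w0.396 g0.0 q [24. 21. 10. 79. -0. 14.] rel
old handle spot 159.7171717171717 12.02020202020202
t24.63 [ 0.5205 -0.2488 -0.013 ] F [0.1693 0.7894 0.2507] w0.799 g0.0 q [-32.  31. -15.  44.   0. -14.] at block
t25.18 [ 0.5217 -0.25   -0.0121] F [0.3042 3.1369 6.6022] w0.501 g63.6 q [-32.  31. -15.  44.   0. -14.] grip
t25.82 [ 0.5196 -0.2494  0.0346] F [ 0.3184 -0.1066 -1.9143] w0.506 g62.6 q [-32.  28. -12.  50.  -0. -14.] lift
```

```bash
cat >> h.py <<'E'
NEST=NEST-.0008*xs
QN=R(YAW+np.pi/2)
def nest(h): return NEST+[0,0,h+.011-TO]   # underside h above platform
E
python3 - <<'E'
from h import *
bot.move_straight(BLK+[0,0,.17-TO],v=.2)
bot.goto(nest(.07),QN); bot.hold(.3); o=ob("over")
S=bot.grab_frame("side");T=bot.grab_frame("top");cv2.imwrite("pics/side5.png",S["img"])
W=np.zeros((520,800,3),np.uint8)
x0,y0=195,120
c=cv2.resize(S["img"][y0:y0+65,x0:x0+65],None,fx=8,fy=8,interpolation=cv2.INTER_NEAREST);c=cv2.convertScaleAbs(c,alpha=1.4)
for k in range(0,65,5): cv2.putText(c,str(x0+k),(k*8,8),0,.3,(0,0,255));cv2.putText(c,str(y0+k),(0,k*8+4),0,.3,(0,0,255))
W[:,:520]=c
c=cv2.resize(T["img"][180:230,160:230],None,fx=4,fy=4,interpolation=cv2.INTER_NEAREST);W[:200,520:800]=c
cv2.imwrite("pics/z7.png",W)
base=o["ee_pos"]+[0,0,TO-.011]
for dx,dy in((-42,-22),(42,-22),(-42,22-12),(-30,22),(42,22)):
    for z in(0,.04): print(dx,dy,z,proj(S,base+dx/1000*xs+dy/1000*ys+[0,0,z]))
E
```

```text
t28.39 [0.517  0.1753 0.1061] F [-0.113  -0.5163 -2.9254] w0.506 g62.6 q [ 12.  21. -11.  58.  -0. -88.] over
-42 -22 0 [238.0187 151.6998]
-42 -22 0.04 [237.7729 139.3398]
42 -22 0 [222.4479 139.7553]
42 -22 0.04 [221.8436 127.7562]
-42 10 0 [228.561  155.0989]
-42 10 0.04 [228.0696 142.6318]
-30 22 0 [222.6661 154.5421]
-30 22 0.04 [222.0254 142.0871]
42 22 0 [209.7369 143.9718]
42 22 0.04 [208.8109 131.8288]
```

View pics/z7.png

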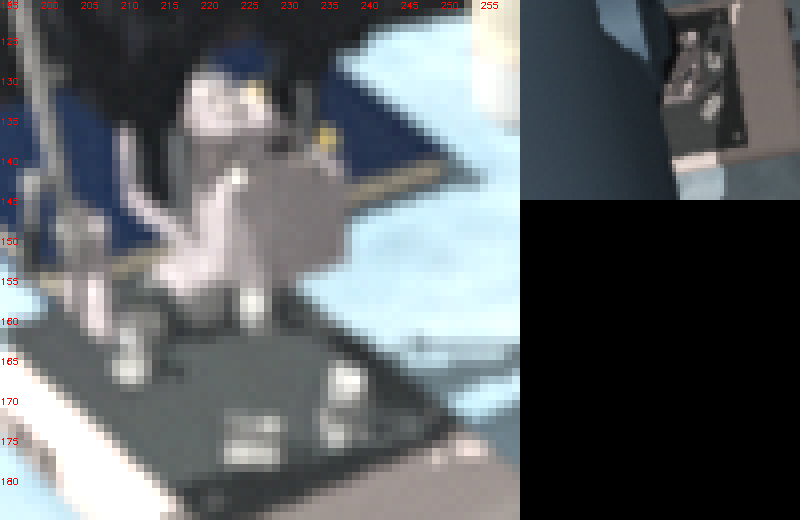

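```bash
python3 - <<'E'
from h import *
bot.move_straight(nest(.019),v=.12)
f0=bot.get_obs()["force"]
for h in(.015,.012,.009,.006,.003,.001,-.001):
    bot.move_straight(nest(h),v=.04);o=bot.get_obs();F=o["force"]-f0
    print(h,"act",o["ee_pos"][2]+TO-.061,"F xs %.1f ys %.1f z %.1f"%(F@xs,F@ys,F[2]))
    if F[2]>14 or np.linalg.norm(F)>25: break
ob()
E
```

```text
0.015 act 0.015493717618312475 F xs -0.4 ys -0.6 z -0.7
0.012 act 0.011944483643953785 F xs -0.7 ys 0.7 z -1.7
0.009 act 0.008884487415617925 F xs 0.4 ys 0.6 z -0.3
0.006 act 0.005859619231713978 F xs 0.7 ys -0.1 z -2.5
0.003 act 0.0028613754711409034 F xs 1.7 ys -1.4 z -1.0
0.001 act 0.001944881422484529 F xs -0.2 ys 1.7 z 7.6
-0.001 act 0.0018804143415535879 F xs -0.1 ys 6.1 z 22.7
t30.82 [0.517  0.1759 0.0379] F [-5.6881 -1.0272 20.4655] w0.499 g65.4 q [ 12.  24. -17.  48.  -0. -88.]
```

```bash
python3 - <<'E'
from h import *
bot.move_straight(nest(.002),v=.05)
bot.grip(.64); bot.hold(.1); ob("released")
bot.move_straight(nest(.05),v=.1)
bot.move_straight(nest(.20),v=.25)
S=bot.grab_frame("side");cv2.imwrite("pics/side6.png",S["img"])
bot.grip(.45)
Q=R(YAW); a0=1.95
bot.goto(tcp(a0)+[0,0,.06],Q)
S=bot.grab_frame("side");cv2.imwrite("pics/side7.png",S["img"])
bot.move_straight(tcp(a0)+[0,0,.001],v=.1); ob("down")
bot.grip(0.0); bot.hold(.2); o=ob("gripped"); print((o["ee_pos"]-tcp(a0))*1000, o["force"]@xs)
E
```

```text
t31.44 [0.5165 0.1756 0.0377] F [-0.7258  0.3007  0.1325] w0.643 g0.0 q [ 12.  25. -17.  48.  -0. -88.] released
t35.55 [0.4957 0.2965 0.1746] F [-0.4231 -0.6699  0.0521] w0.449 g0.0 q [25. 22.  1. 69. -0. 15.] down
t36.12 [0.4963 0.2952 0.1751] F [ 0.0519 -6.1596  3.6771] w0.103 g58.5 q [25. 22.  1. 69. -0. 15.] gripped
[ 0.9338 -1.2537  2.0484] -6.075067849539607
```

```bash
python3 - <<'E'
from h import *
off=-.002*xs+[0,0,.0015]
for a in np.r_[np.arange(1.85,.2,-.12),.17,.13,.10]:
    bot.move_straight(tcp(a)+off,v=.12); o=bot.get_obs()
    F=o["force"]; print("%.2f"%a,"F %.1f %.1f %.1f"%(F@xs,F@ys,F[2]),"w%.3f"%o["grip_width"],"err",(o["ee_pos"]-tcp(a)-off)*1000)
    if np.linalg.norm(F)>50 or o["grip_width"]<.05: print("STOP");break
ob()
E
```

```text
1.85 F 4.4 -1.3 2.8 w0.102 err [0.4867 1.3806 0.8667]
1.73 F 5.9 0.5 6.6 w0.102 err [0.5981 1.7014 1.3271]
1.61 F 5.8 1.4 9.4 w0.105 err [0.7095 1.8269 1.8713]
1.49 F 0.9 1.4 9.4 w0.101 err [ 1.1834 -0.1395  1.866 ]
1.37 F 2.9 0.7 10.2 w0.104 err [1.0556 0.8661 1.8611]
1.25 F 1.8 -0.7 7.3 w0.100 err [1.1581 0.1993 1.0863]
1.13 F 1.7 -3.9 3.3 w0.102 err [1.1759 0.1246 0.403 ]
1.01 F 2.4 -5.4 0.5 w0.101 err [ 1.0912  0.2941 -0.2256]
0.89 F 0.9 -5.1 2.1 w0.102 err [ 1.2477 -0.2027 -0.1295]
0.77 F 2.4 -7.1 -0.8 w0.107 err [ 1.2126  0.0964 -0.6908]
0.65 F 1.4 -6.7 -0.9 w0.103 err [ 1.3462 -0.2785 -0.7237]
0.53 F 1.8 -7.9 -0.6 w0.103 err [ 1.3883 -0.4859 -0.8992]
0.41 F -0.3 -8.6 -4.6 w0.102 err [ 1.4007 -1.202  -1.4283]
0.29 F -0.1 -8.3 -4.1 w0.099 err [ 1.4787 -0.7728 -1.4909]
0.17 F 1.4 -8.6 -4.6 w0.099 err [ 1.3267 -0.1675 -1.0783]
0.13 F 4.9 2.9 22.2 w0.103 err [1.4147 0.8299 2.9712]
0.10 F 6.4 10.2 46.0 w0.099 err [1.5249 1.5023 6.2981]
t40.88 [0.5307 0.1064 0.0838] F [-11.1386   4.4994  45.9826] w0.099 g63.7 q [  5.  21. -14.  54.   0.  -6.]
```

Bears on the block (stopped at about 0.15 commanded). Ease the load, release, lift, and check.

```bash
python3 - <<'E'
from h import *
off=-.002*xs+[0,0,.0015]
bot.move_straight(tcp(.15)+off,v=.05); bot.hold(.1); ob("eased")
bot.grip(.35); bot.hold(.1); ob("open")
p=tcp(.15)+off
bot.move_straight(p+[0,0,.1],v=.15)
bot.goto(np.array([.40,-.12,.25]),R(YAW)); bot.hold(.3); ob()
T=bot.grab_frame("top");S=bot.grab_frame("side")
W=np.zeros((560,800,3),np.uint8)
for f,x0,y0,X in((T,162,172,0),(S,192,135,400)):
    c=cv2.resize(f["img"][y0:y0+56,x0:x0+66],None,fx=6,fy=6,interpolation=cv2.INTER_NEAREST);W[:336,X:X+396]=cv2.convertScaleAbs(c,alpha=1.3)
W[340:560,0:293]=cv2.resize(T["img"],(293,220));W[340:560,400:693]=cv2.resize(S["img"],(293,220))
cv2.imwrite("pics/z8.png",W)
E
```

```text
t41.26 [0.5303 0.1065 0.085 ] F [2.1045 4.2251 9.4282] w0.103 g60.2 q [  5.  21. -14.  54.   0.  -5.] eased
t41.70 [0.5279 0.1058 0.0833] F [-0.6341 -0.0798 -0.7044] w0.353 g0.0 q [  5.  21. -14.  54.  -0.  -5.] open
t43.86 [ 0.4003 -0.1194  0.2497] F [ 0.5172 -0.0607 -0.2297] w0.354 g0.0 q [-25.   3. -13.  75.   0. -35.]
```

View pics/z8.png

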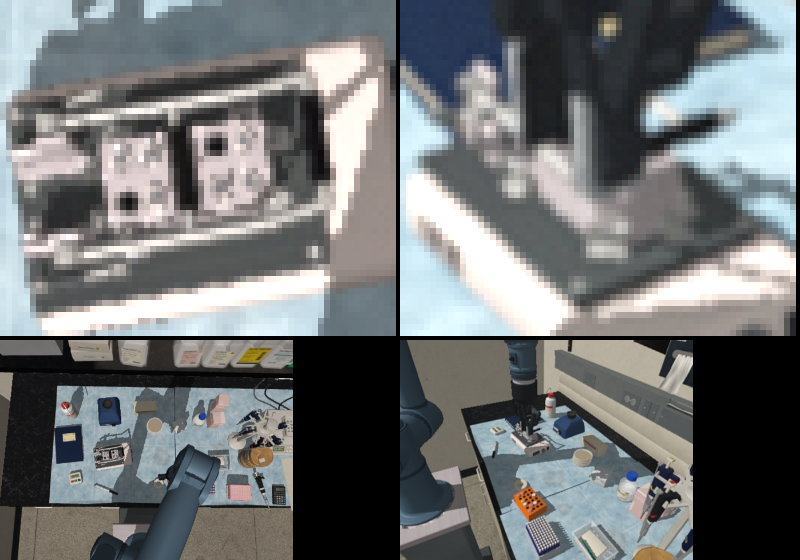

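The top view shows the block seated in the nest, with the bar across its bare middle strip at about crop (187,160) and the handle at the front at about (320,140). The bystanders have not moved and the gripper is clear.

```bash
python3 -c "
from rig import bot
print(bot.sign_off())"
```

```text
the job is handed in; nothing more can be done
None
```

The job is handed in at about 44 s: the block is fully seated with its clipped corner at the slanting guide, the bail was held all the way down until it bore on the block, and the other things stand where they were.

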